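Prop up the tactile page frame and hold it upright

TASK

Set up the tactile page frame for a reader: press its folded side leg down by the yellow pedal until it snaps over centre and stays down by itself, and only then raise the frame from its leaning rest until it stands upright with the leg's rubber foot pressed on the grey base. Finish while still holding the frame upright there, because its sprung hinge tips it back as soon as it is let go. Do not push the frame over past upright, and leave the other things on the table alone.

Things in the scene. Friction and masses are not known exactly. Their poses are not given: they have to be found in the camera images.
- stand: page stand's flat grey base plate, fixed to the table, 240 x 210 x 12 mm (its x, y, z). Origin on the table; the plate reaches y = -95 to +115 mm and x = -120 to +120 mm in its own axes. The frame's hinge line runs along the stand's own x at y = -40 mm, z = 22 mm. The leg and its black landing patch are on the stand's +y side; the frame leans to -y at rest.
- page_frame: the upright blue bar frame with the white page panel, 240 mm wide (its x), 12 mm thick (its y), 212 mm high from the hinge line; its origin lies on the hinge line at mid-width, z points up along the page, y to the leg's side
- frame_hinge (a joint): angle of the page frame on the base, rad: 0 = upright, negative = leaning to the stand's -y side (rest stop at -0.40, where it starts), positive = tipped over to the +y (leg) side. A spring and its weight (frame and leg together about 0.6 kg) pull it to the rest stop; near upright, with the foot pressed, it takes about 3 to 8 N at the top rail to hold it.
- rail_mid (a point): middle of the frame's blue top rail, a round bar 14 mm in diameter and 240 mm long along the stand's x, 205 mm from the hinge line. The white page panel (4 mm thick, with coloured raised shapes on the -y face) ends 41 mm below the rail's centre line, so there is a free slot under the rail between the two side posts (12 mm bars at x = -114 and +114 mm), and the rail can be pinched from above across its thickness or pushed from the -y side.
- kickstand (a joint): angle of the side leg on the frame, rad: 0 = folded (leg points along the frame's +x and 15 degrees up; starts here), 1.83 = straight down, 1.95 = fully down at its stop. The leg turns about an axis along the frame's own y (across the page) through leg_hub. An over-centre spring holds it folded below about 0.7 and snaps it fully down from there on; it takes about 3 N on the pedal to move it.
- leg_hub (a point): the leg's pivot, the steel disc 30 mm in diameter on the frame's +y side; with the frame upright it lies at x = -50, y = -13, z = 122 mm in the stand's axes.
- leg: the steel side leg with hub disc, pedal and foot, moving with joint kickstand; the thin dark and brass rod beside its hub is the over-centre spring; origin on its pivot axis, 5 mm on the frame's side of leg_hub; own axes along the frame's when folded
- leg_pedal (a point): centre of the upper face of the yellow pedal, 34 x 34 x 6 mm, on the steel leg near its foot; 70 mm along the leg from the hub and 73 mm to the frame's +y side of leg_hub. Folded, this face looks up and is pressed downwards; it swings about the hub as the leg turns. With the leg down it faces the frame's +x.
- foot (a joint): compression of the soft black rubber foot at the leg's end, m: 0 = free, 0.016 = fully squeezed; 800 N/m. The foot is a 24 mm ball, centre 104 mm along the leg from the hub; with the leg down it meets the base when the frame is about 0.07 rad short of upright and is squeezed by about 7 mm at upright.
- notetaker: loose black note-taking keyboard with silver top and blue keys, 130 x 230 x 40 mm; origin under its centre
- mug: loose blue mug, 80 mm wide, 90 mm high, handle at its +y; origin under its centre
- pen_pot: loose grey pot with three pens, 76 mm wide, 150 mm high with pens; origin under its centre
- water_bottle: loose green bottle, 64 mm wide, 170 mm high; origin under its centre
- case: loose grey spectacle case, 62 x 160 x 40 mm; origin under its centre
- board_eraser: loose board eraser with wooden back, 50 x 120 x 32 mm; origin under its centre

How it is judged:
By the outcome, as a careful person would: the job done as asked, in the order asked, and still so for the second after the job is handed in, while the arm keeps its last pose, push and grip.
It also fails if it takes over 51 s, if anything falls off the work surface, if the arm or the gripper's body presses on something with over 40 N, if the wrist force passes 120 N, or if a joint passes its speed limit or range.

ROBOT

A 6-joint arm with a two-finger parallel gripper is mounted at the origin on the work surface. World frame = base frame: x ahead of the robot, y to its left, z up, the work surface at z = 0. Lengths are in mm, angles in rad, forces in N, time in s.
With the tool pointing down it reaches from about 300 to 1000 mm from the base axis. Payload 5.1 kg.
Tool frame: the origin (TCP) lies on the centre line of the jaws, within the pads' length; the fingertips stand ahead of it and the grasp point (between the pads) lies 8 mm behind it (tip_reach is the y of the fingertips in the tool frame, in mm); y points along the fingers, z is the direction in which the jaws open and shut, and the axes are right-handed (so a half turn about y gives the same grasp; the last joint's range is limited). The gripper opens to 95 mm and grips with 3 to 60 N. Pads are 20 mm wide; open, the fingers measure 119 mm over their backs; the gripper's body (75 mm by 180 mm) begins 59 mm behind the grasp point.
Start: joints at [1.229, 0.124, 1.65, -0, 1.367, -0.083], TCP at [166.37, 628.336, 225.656] pointing down, gripper open.
Joint ranges: [-2.61, 2.61], [-1.02, 2.33], [0.03, 2.71], [-1.35, 4.49], [0.32, 2.68], [-2.91, 2.91]. Speed limits (rad/s): [2.57, 2.57, 3.14, 3.14, 3.14, 3.14].

INTERFACE

Orientations are given as a unit quaternion [w, x, y, z].
In Python, from workcell import state, read_camera, finish_job, cut_out, place_of, tip_reach gives the robot as it stands. The module is installed in compiled form; this text tells all that it offers.
- The arm moves only by the tool arm_command, never from a script. Its arguments are lists of equal length, an entry for each row: "translation": the shift along the world's x, y, z in m, a list of three; "rot": the turn, a rotation vector about the world's x, y, z in rad, a list of three; "gripper": the opening, from 0 (shut) to 1 (fully open). In form: {"translation": [[dx, dy, dz], ...], "rot": [[rx, ry, rz], ...], "gripper": [gripper, ...]}. A call has 1 to 8 rows; each row is the pose to reach, as a shift and turn from the pose commanded when the call began; what a row does not reach only later rows make up. A row lasts 1/8 s, in which the tool goes at most 62.5 mm and 10.7 degrees, less where a joint would pass 70% of its speed; a pose out of reach is approached as far as the arm can. A call with a gripper value outside its range is refused whole. The fingers move at their own pace and stop on an object; the grip force is fixed at half the most. Time passes only in rows, so rows that repeat a pose let the fingers close. It gives the time, the measured TCP pose, the force and the opening at its end, in the units of the state.
- state(): the state, without advancing time (a new reading comes with each control period).
- read_camera(name): name is "scene" or "top"; returns a dict with "image" (400x640x3 uint8, blue, green, red), "fovy" (degrees; the focal length in pixels is half the picture's height over the tangent of half this angle, whatever the lens; pixels are square), "cx", "cy" (the principal point, pixels), "k1" (the pictures are not rectified: a ray, as slopes to the right and down, at radius r is drawn at 1 + k1 r^2 times it, then the intrinsics apply), "view" (4x4, takes a point from world to camera coordinates). Camera axes: x right, y up, looking along -z (the intrinsics and any distortion apply to the point x, -y, -z); pixel columns grow to the right and rows downward; lengths in mm; the calibration is good to about 2 mm. A picture is of the moment at which its call begins. There is no depth.
- finish_job(): hands the job in, once; it reports no verdict.
Trained networks look in a picture, given as the dict that the camera call returned (one of the last four; its "shot" number tells which), for a name from the list of things; names that differ only in an ending like _2 or _b are one class to them, and where a whole thing is asked for, a point or a joint stands for the part that bears it (a point fixed in the world has none). Each returns a list of dicts, best first, with "score" (0 to 1); they miss things now and then, are a little off and sometimes report something else, mostly with a low value. They report only what shows in the picture. A call takes as long as a camera call.
- cut_out(picture, label): "mask" (400x640 bool, what is visible of it).
- place_of(picture, label): "position" ([x, y, z] in mm, in world coordinates, good to about 4 mm: a listed point, or the origin of a listed thing).
The state is a dict: "time_s": time; "joint_positions": joint angles; "qvel": joint speeds; "joint_torque": joint torques, N m; "position": TCP position; "orientation": TCP orientation; "ft_force": force on the tool from outside, world axes, zero at the start; "wrist_torque": the same for the moment, N m; "width": finger opening in mm.
Only numpy, scipy, OpenCV 4.12 (cv2) and the standard library are available. Lean on these libraries where they do the work, as an engineer would, in place of code of your own. Each camera call takes 0.05 s, during which the arm holds its last target.

## Working session

There is one attempt and no reset: what is moved stays moved. The work goes in short steps, Python scripts to look and compute and a tool call to move; the robot and the scene stay as the last step left them, time stands still between calls to the robot, and variables do not carry over. Pictures are saved under pics/ and viewed, and the job is handed in when it is done.

Besides the shell and the picture viewer there is one more tool, called after ">>>" as name(argument=value, ...) on one line, values as JSON. arm_command: Moves the arm, as the interface text tells. Its arguments: {"type":"object","properties":{"translation":{"type":"array"},"rot":{"type":"array"},"gripper":{"type":"array"}},"required":["translation","rot","gripper"]}

```bash
mkdir -p pics; cat > h.py <<'E'
import numpy as np,cv2
from workcell import *
def proj(c,p):
    p=np.atleast_2d(p).astype(float); q=(c["view"]@np.c_[p,np.ones(len(p))].T).T
    s=np.c_[q[:,0]/-q[:,2],-q[:,1]/-q[:,2]]; r2=(s**2).sum(1,keepdims=True); s=s*(1+c["k1"]*r2)
    f=200/np.tan(np.radians(c["fovy"])/2); return s*f+[c["cx"],c["cy"]]
E
python3 - <<'E'
from h import *
print(state(),tip_reach if not callable(tip_reach) else tip_reach())
for n in ["scene","top"]:
    c=read_camera(n); cv2.imwrite(f"pics/{n}0.png",c["image"])
    for l in ["stand","page_frame","rail_mid","leg_hub","leg_pedal","leg","notetaker","mug","pen_pot","water_bottle","case","board_eraser"]:
        print(n,l,[(np.round(d["position"]),round(d["score"],2)) for d in place_of(c,l)[:2]])
E
```

```text
{'time_s': 0.0, 'joint_positions': array([ 1.22940728e+00,  1.24509728e-01,  1.65167856e+00, -1.22648942e-05,
        1.36745525e+00, -8.26202324e-02]), 'qvel': array([ 0.00150405,  0.0009513 , -0.00089696, -0.00072804, -0.0012667 ,
       -0.00016413]), 'joint_torque': array([-3.11825188e-04, -4.17601275e+01, -3.59936035e+01,  7.74304778e-02,
        4.91301797e-02, -1.75535988e-04]), 'position': array([166.16718363, 627.76794226, 224.38132245]), 'orientation': array([-0.70048642,  0.70190593, -0.09138105,  0.0910842 ]), 'ft_force': array([-0.47532235,  0.20429028,  0.40275763]), 'wrist_torque': array([-0.01497797, -0.00961334, -0.02348332]), 'width': 95.36596399879357} 11.0
scene stand [(array([562., -24.,  -2.]), 0.97)]
scene page_frame [(array([528., -15.,  22.]), 0.9)]
scene rail_mid [(array([451.,   2., 213.]), 0.96)]
scene leg_hub [(array([522.,  42., 122.]), 0.72)]
scene leg_pedal [(array([569., -40., 176.]), 0.56), (array([ 449., -462.,   -1.]), 0.56)]
scene leg [(array([520.,  38., 123.]), 0.77)]
scene notetaker []
scene mug [(array([381., 446.,   2.]), 0.61), (array([530., -15.,  22.]), 0.5)]
scene pen_pot [(array([607., 469.,   1.]), 0.61)]
scene water_bottle [(array([494., 424.,  -1.]), 0.89)]
scene case [(array([ 671., -419.,   -2.]), 0.86)]
scene board_eraser [(array([707., 327.,   0.]), 0.81)]
top stand [(array([566., -19.,  -2.]), 0.67)]
top page_frame [(array([529., -16.,  19.]), 0.74)]
top rail_mid [(array([450.,  -0., 212.]), 0.95)]
top leg_hub [(array([528.,  36., 125.]), 0.53)]
top leg_pedal [(array([568., -37., 175.]), 0.78)]
top leg [(array([520.,  40., 122.]), 0.61)]
top notetaker [(array([ 450., -466.,    0.]), 0.6)]
top mug [(array([390., 444.,   0.]), 0.68), (array([525.,  38., 123.]), 0.53)]
top pen_pot [(array([610., 464.,  -2.]), 0.71)]
top water_bottle [(array([496., 420.,   3.]), 0.7)]
top case [(array([ 672., -424.,    0.]), 0.94)]
top board_eraser [(array([708., 327.,  -1.]), 0.68)]
```

View pics/scene0.png

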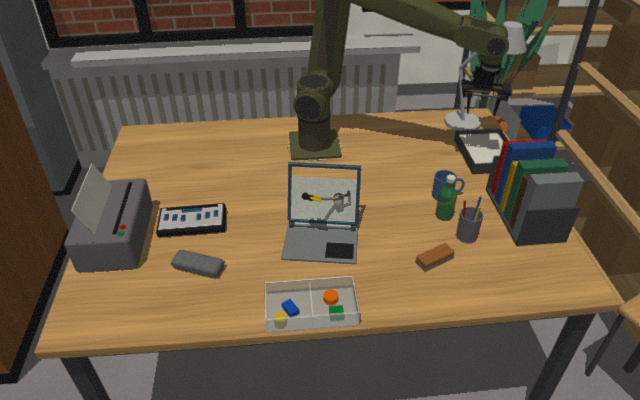

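View pics/top0.png

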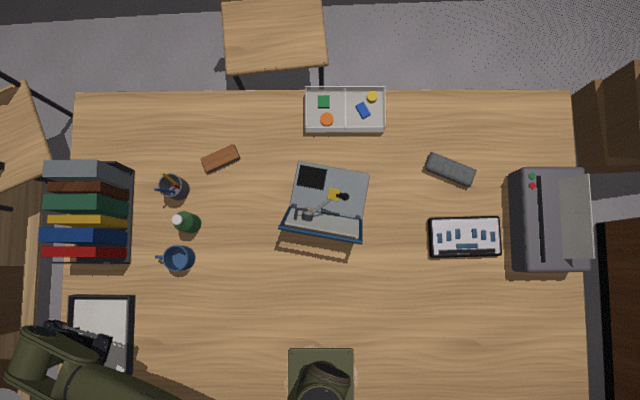

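```bash
cat >> h.py <<'E'
from scipy.optimize import least_squares
from scipy.spatial.transform import Rotation as R
def f2s(p,th=-0.4):
    p=np.atleast_2d(p).astype(float); x,y,z=p.T
    return np.c_[x,-40+y*np.cos(th)+z*np.sin(th),22-y*np.sin(th)+z*np.cos(th)]
def s2w(P,p):
    p=np.atleast_2d(p).astype(float); c,s=np.cos(P[2]),np.sin(P[2])
    return np.c_[P[0]+c*p[:,0]-s*p[:,1],P[1]+s*p[:,0]+c*p[:,1],p[:,2]]
E
python3 - <<'E'
from h import *
a=np.radians(15)
pts={"stand":[0,0,0],"page_frame":f2s([0,0,0])[0],"rail_mid":f2s([0,0,205])[0],"leg_hub":f2s([-50,27,100])[0],"leg":f2s([-50,22,100])[0],"leg_pedal":f2s([-50+70*np.cos(a),100,100+70*np.sin(a)])[0]}
cs=[read_camera("scene"),read_camera("top")]
M=[];S=[];W=[]
for c in cs:
  for l in pts:
    d=place_of(c,l)
    if d and d[0]["score"]>.5: M.append(d[0]["position"]);S.append(pts[l]);W.append(l)
M=np.array(M);S=np.array(S)
r=least_squares(lambda P:(s2w(P,S)-M).ravel(),[564,-22,-1.75],loss="soft_l1",f_scale=4)
print(r.x); 
for l,e in zip(W,s2w(r.x,S)-M): print(l,e.round(1))
np.save("P.npy",r.x)
P=r.x
for i,c in enumerate(cs):
  im=cv2.resize(c["image"],None,fx=5,fy=5,interpolation=cv2.INTER_CUBIC)
  def L(p,col):
    u=proj(c,s2w(P,p)); cv2.polylines(im,[np.int32((u+.5)*5-.5)],False,col,1)
  L([[x,y,12] for x,y in [(-120,-95),(120,-95),(120,115),(-120,115),(-120,-95)]],(0,0,255))
  L(f2s([[-120,0,205],[120,0,205]]),(0,255,255)); L(f2s([[-114,0,0],[-114,0,205]]),(0,255,255)); L(f2s([[114,0,0],[114,0,205]]),(0,255,255))
  u=proj(c,s2w(P,pts["leg_pedal"]))[0]; cv2.circle(im,tuple(np.int32(u*5)),4,(0,255,0),1)
  u=proj(c,s2w(P,pts["leg_hub"]))[0]; cv2.circle(im,tuple(np.int32(u*5)),4,(0,255,0),1)
  m=np.int32(proj(c,s2w(P,[0,0,100]))[0]*5)
  cv2.imwrite(f"pics/ov{i}.png",im[max(0,m[1]-290):m[1]+290,m[0]-300:m[0]+300])
Q=state()["orientation"]; print(R.from_quat(np.r_[Q[1:],Q[0]]).as_matrix().round(3))
E
```

```text
[567.07322002 -21.74556141  -1.7581587 ]
stand [-1.7  2.   3.3]
page_frame [-0.1  1.5 -2. ]
rail_mid [ 1.8 -1.5 -2.2]
leg_hub [ 4.  -2.7 -0.1]
leg [-1.7  0.5 -2.2]
leg_pedal [ 0.3 -2.2 -7. ]
stand [1.3 1.3 1.6]
page_frame [-2.   2.2  1.1]
rail_mid [-0.4  1.8  0.3]
leg_hub [ 0.1 -0.1 -1.2]
leg [-2.4 -0.5  1.3]
leg_pedal [ 1.5 -2.6 -5.5]
[[ 0.967 -0.     0.256]
 [-0.256 -0.     0.967]
 [ 0.    -1.    -0.   ]]
```

View pics/ov0.png

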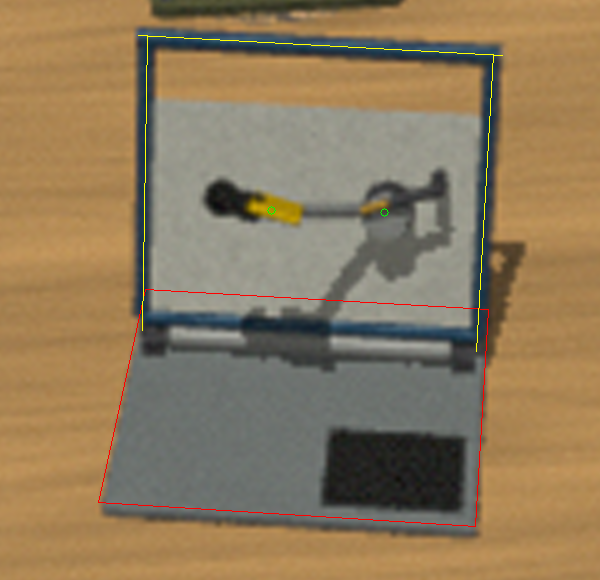

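View pics/ov1.png

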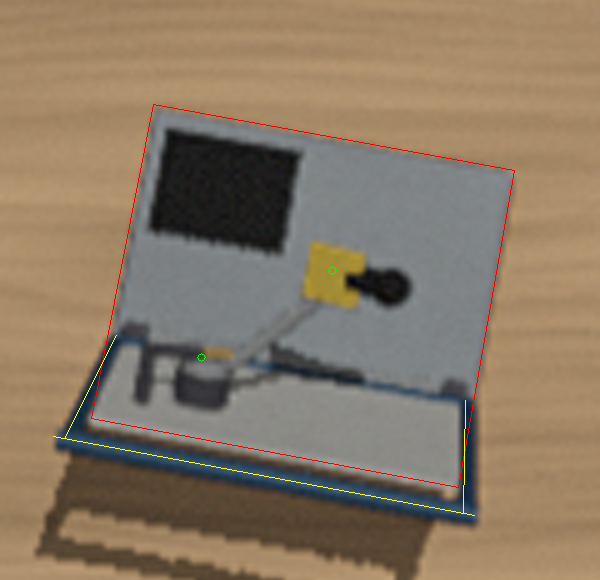

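```bash
python3 - <<'E'
from h import *
P=np.load("P.npy");s=state();p=s["position"]
for q in np.arange(0,1.4,.1):
    a=np.radians(15)-q
    # upper face 6mm above leg line
    f=[-50+70*np.cos(a)-6*np.sin(a),100,100+70*np.sin(a)+6*np.cos(a)]
    w=s2w(P,f2s(f))[0]; print(round(q,1),w.round(1),"TCP shift from now (tip on it)",((w+[0,0,15]-p)/1000).round(4))
print("rail",s2w(P,f2s([0,0,205])),s2w(P,f2s([0,0,205],0)), "ydir",s2w([0,0,P[2]],[0,1,0]),"xdir",s2w([0,0,P[2]],[1,0,0]))
E
```

```text
0.0 [567.9 -38.2 175.1] TCP shift from now (tip on it) [ 0.4015 -0.6666 -0.0356]
0.1 [570.1 -40.8 168.9] TCP shift from now (tip on it) [ 0.4037 -0.6691 -0.0417]
0.2 [572.4 -42.6 162.5] TCP shift from now (tip on it) [ 0.4061 -0.6709 -0.0481]
0.3 [575.  -43.8 156.1] TCP shift from now (tip on it) [ 0.4086 -0.6721 -0.0545]
0.4 [577.7 -44.3 149.6] TCP shift from now (tip on it) [ 0.4113 -0.6726 -0.061 ]
0.5 [580.5 -44.1 143.2] TCP shift from now (tip on it) [ 0.4141 -0.6724 -0.0674]
0.6 [583.4 -43.2 136.9] TCP shift from now (tip on it) [ 0.417  -0.6715 -0.0738]
0.7 [586.3 -41.6 130.7] TCP shift from now (tip on it) [ 0.42   -0.6699 -0.0799]
0.8 [589.3 -39.4 124.7] TCP shift from now (tip on it) [ 0.4229 -0.6677 -0.0859]
0.9 [592.3 -36.5 119.1] TCP shift from now (tip on it) [ 0.4259 -0.6648 -0.0916]
1.0 [595.2 -33.  113.7] TCP shift from now (tip on it) [ 0.4289 -0.6613 -0.0969]
1.1 [598.1 -28.9 108.8] TCP shift from now (tip on it) [ 0.4318 -0.6573 -0.1018]
1.2 [601.  -24.3 104.3] TCP shift from now (tip on it) [ 0.4346 -0.6527 -0.1063]
1.3 [603.6 -19.2 100.3] TCP shift from now (tip on it) [ 0.4373 -0.6476 -0.1103]
rail [[449.33962313   0.57508479 210.81750377]] [[527.77326174 -14.29483802 227.        ]] ydir [[ 0.98249896 -0.18626808  0.        ]] xdir [[-0.18626808 -0.98249896  0.        ]]
```

>>> arm_command(translation=[[0, -0.02, 0.06], [0.03, -0.07, 0.08], [0.06, -0.12, 0.08], [0.09, -0.17, 0.08], [0.12, -0.22, 0.08], [0.15, -0.27, 0.08], [0.18, -0.32, 0.08], [0.21, -0.37, 0.08]], rot=[[0, 0, 0.01], [0, 0, 0.02], [0, 0, 0.03], [0, 0, 0.04], [0, 0, 0.05], [0, 0, 0.06], [0, 0, 0.07], [0, 0, 0.07]], gripper=[0, 0, 0, 0, 0, 0, 0, 0])

```text
time_s: 3.0
position: [377.0, 256.7, 306.0]
orientation: [0.704, -0.704, 0.066, -0.067]
ft_force: [0.6, 0.8, -0.9]
width: 20.3
```

>>> arm_command(translation=[[0.035, -0.05, 0], [0.07, -0.1, 0], [0.105, -0.15, 0], [0.14, -0.2, 0], [0.165, -0.25, 0], [0.191, -0.295, -0.02], [0.191, -0.295, -0.06], [0.191, -0.295, -0.095]], rot=[[0, 0, 0], [0, 0, 0], [0, 0, 0], [0, 0, 0], [0, 0, 0], [0, 0, 0], [0, 0, 0], [0, 0, 0]], gripper=[0, 0, 0, 0, 0, 0, 0, 0])

```text
time_s: 4.0
position: [567.5, -37.6, 209.3]
orientation: [0.704, -0.704, 0.067, -0.067]
ft_force: [-0.1, -0.8, -0.4]
width: 0.1
```

```bash
python3 - <<'E'
from h import *
s=state();print(s["position"],s["width"])
for i,n in enumerate(["scene","top"]):
    c=read_camera(n);x,y=[(322,200),(328,205)][i]
    cv2.imwrite(f"pics/a{i}.png",cv2.resize(c["image"][y-65:y+65,x-70:x+70],None,fx=4,fy=4))
E
python3 -c "
import cv2,numpy as np
cv2.imwrite('pics/a.png',cv2.resize(np.hstack([cv2.imread('pics/a0.png'),cv2.imread('pics/a1.png')]),(800,370)))"
```

```text
[567.47069428 -37.61115686 209.33150271] 0.08970420292026855
```

View pics/a.png

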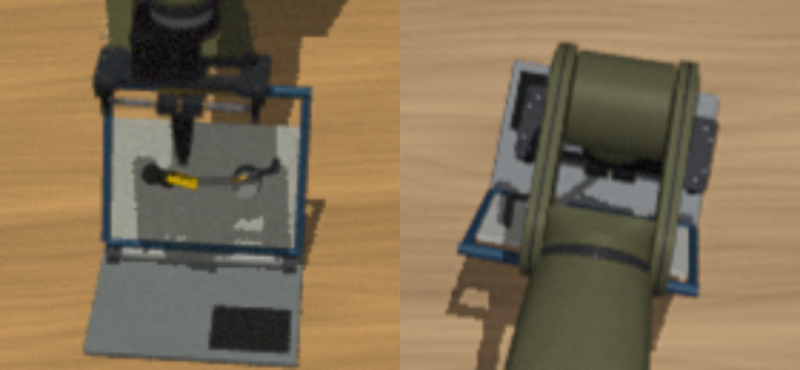

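>>> arm_command(translation=[[0, 0, -0.01], [0, -0.001, -0.019], [0.002, -0.002, -0.025], [0.0045, -0.004, -0.032]], rot=[[0, 0, 0], [0, 0, 0], [0, 0, 0], [0, 0, 0]], gripper=[0, 0, 0, 0])

```text
time_s: 4.6
position: [572.8, -41.2, 180.0]
orientation: [-0.704, 0.704, -0.066, 0.068]
ft_force: [0.3, -1.6, 3.2]
width: 0.7
```

>>> arm_command(translation=[[0.0025, -0.001, -0.0065], [0.005, -0.002, -0.013], [0.008, -0.002, -0.0195], [0.011, -0.001, -0.026]], rot=[[0, 0, 0], [0, 0, 0], [0, 0, 0], [0, 0, 0]], gripper=[0, 0, 0, 0])

```text
time_s: 5.1
position: [582.7, -41.4, 151.7]
orientation: [0.704, -0.704, 0.067, -0.066]
ft_force: [-0.8, -0.3, 2.0]
width: 0.2
```

```bash
python3 - <<'E'
from h import *
c=read_camera("scene");x,y=322,200
cv2.imwrite(f"pics/b.png",cv2.resize(c["image"][y-65:y+65,x-70:x+70],None,fx=4,fy=4))
print(state()["ft_force"])
E
```

```text
[ 0.18397304  0.58120174 -0.05438179]
```

View pics/b.png

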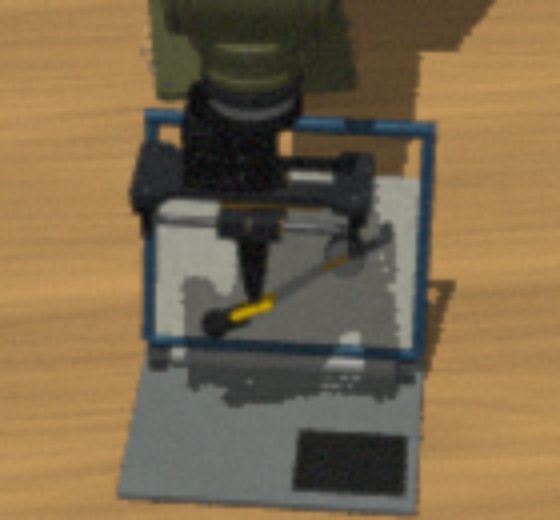

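>>> arm_command(translation=[[0.003, 0.001, -0.006], [0.006, 0.003, -0.012], [0.009, 0.006, -0.018], [0.012, 0.009, -0.023]], rot=[[0, 0, 0], [0, 0, 0], [0, 0, 0], [0, 0, 0]], gripper=[0, 0, 0, 0])

```text
time_s: 5.65
position: [594.9, -32.3, 129.0]
orientation: [0.704, -0.704, 0.067, -0.066]
ft_force: [-0.4, -0.2, 0.2]
width: 0.7
```

```bash
python3 - <<'E'
from h import *
c=read_camera("scene");x,y=322,200
cv2.imwrite(f"pics/c.png",cv2.resize(c["image"][y-65:y+65,x-70:x+70],None,fx=4,fy=4))
print(state()["ft_force"])
E
```

```text
[-0.67241597  0.11664718 -0.1406263 ]
```

View pics/c.png

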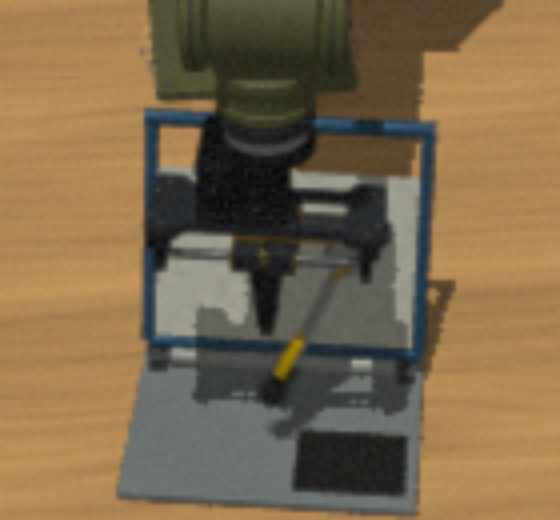

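>>> arm_command(translation=[[0, 0, 0.05], [0, 0, 0.1], [0, 0, 0.15], [0, 0.01, 0.18], [-0.03, 0.02, 0.19], [-0.07, 0.03, 0.19], [-0.11, 0.035, 0.19], [-0.145, 0.035, 0.19]], rot=[[0, 0, 0], [0, 0, 0], [0, 0, 0], [0, 0, 0], [0, 0, 0], [0, 0, 0], [0, 0, 0], [0, 0, 0]], gripper=[0, 0, 0, 0, 1, 1, 1, 1])

```text
time_s: 6.7
position: [448.6, 2.7, 319.8]
orientation: [-0.704, 0.704, -0.066, 0.067]
ft_force: [0.7, -0.3, -0.1]
width: 35.3
```

```bash
python3 - <<'E'
from h import *
print(state()["joint_positions"].round(2))
c=read_camera("scene");x,y=322,200
cv2.imwrite(f"pics/d.png",cv2.resize(c["image"][y-65:y+65,x-70:x+70],None,fx=4,fy=4))
print(place_of(c,"leg_pedal")[:1],place_of(c,"rail_mid")[:1])
P=np.load("P.npy")
for q in (1.83,1.95):
    a=np.radians(15)-q
    f=[-50+70*np.cos(a)-6*np.sin(a),100,100+70*np.sin(a)+6*np.cos(a)]
    print(s2w(P,f2s(f)))
E
```

```text
[-0.11 -0.38  1.95 -0.    1.57 -1.5 ]
[{'position': [618.1, 22.9, 89.1], 'score': 0.79}] [{'position': [449.6, -1.6, 213.0], 'score': 0.94}]
[[614.94522051  13.77742241  88.58822611]]
[[616.60462565  22.03526562  88.37017347]]
```

View pics/d.png

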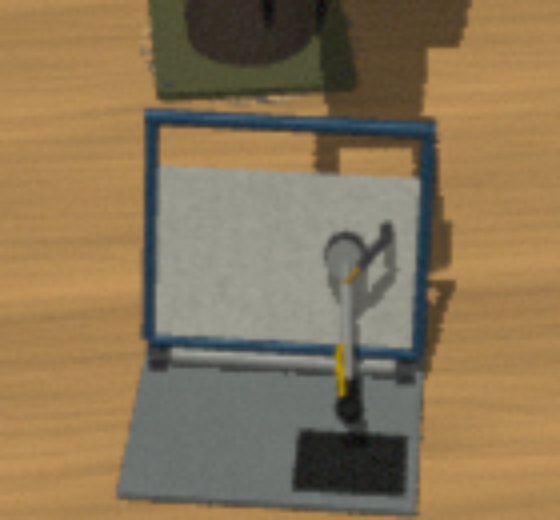

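>>> arm_command(translation=[[0, 0, 0], [0, 0, 0], [0, 0, 0], [0, 0, 0], [0, 0, 0], [0, 0, 0], [0, 0, 0], [0, 0, 0]], rot=[[0, 0, -0.18], [0, 0, -0.36], [0, 0, -0.54], [0, 0, -0.72], [0, 0, -0.9], [0, 0, -1.08], [0, 0, -1.26], [0, 0, -1.44]], gripper=[1, 1, 1, 1, 1, 1, 1, 1])

```text
time_s: 7.85
position: [450.9, 2.3, 319.5]
orientation: [0.484, -0.484, 0.516, -0.516]
ft_force: [0.4, -0.4, -0.3]
width: 95.2
```

>>> arm_command(translation=[[0, 0, 0]], rot=[[0, 0, -0.131]], gripper=[1])

```text
time_s: 7.98
position: [450.9, 2.3, 319.5]
orientation: [0.449, -0.449, 0.546, -0.546]
ft_force: [-0.4, 0.3, -0.7]
width: 95.2
```

>>> arm_command(translation=[[-0.01, 0.001, -0.02], [-0.023, 0.002, -0.035], [-0.023, 0.002, -0.05]], rot=[[-0.025, -0.131, 0], [-0.05, -0.262, 0], [-0.0745, -0.393, 0]], gripper=[1, 1, 1])

```text
time_s: 8.35
position: [427.5, 4.3, 269.9]
orientation: [-0.532, 0.351, -0.424, 0.643]
ft_force: [-0.2, -0.1, -0.1]
width: 95.4
```

```bash
python3 - <<'E'
from h import *
s=state();Q=s["orientation"];M=R.from_quat(np.r_[Q[1:],Q[0]]).as_matrix();print(s["joint_positions"].round(2),s["position"],s["width"])
print(M.round(3)); P=np.load("P.npy")
d=M[:,1]; rail=np.array([449.8,0,211.8]); print("to TCP grasp", rail+8*d-s["position"])
pts=[]
for i,n in enumerate(["scene","top"]):
    c=read_camera(n);x,y=[(322,190),(322,220)][i]
    print(n,place_of(c,"rail_mid")[:1],place_of(c,"leg_pedal")[:1])
    cv2.imwrite(f"pics/e{i}.png",cv2.resize(c["image"][y-65:y+65,x-70:x+70],(400,370)))
cv2.imwrite("pics/e.png",np.hstack([cv2.imread("pics/e0.png"),cv2.imread("pics/e1.png")]))
E
```

```text
[-0.09 -0.72  2.28 -0.04  1.18  0.11] [427.54451374   4.29101413 269.89242121] 95.37419764506345
[[-0.188  0.387  0.903]
 [-0.982 -0.073 -0.173]
 [-0.001 -0.919  0.394]]
to TCP grasp [ 25.35213577  -4.87647932 -65.44551527]
scene [{'position': [451.8, -4.2, 212.6], 'score': 0.64}] [{'position': [618.1, 20.6, 86.0], 'score': 0.65}]
top [{'position': [448.0, -0.1, 210.7], 'score': 0.77}] [{'position': [615.6, 18.9, 87.4], 'score': 0.61}]
```

View pics/e.png

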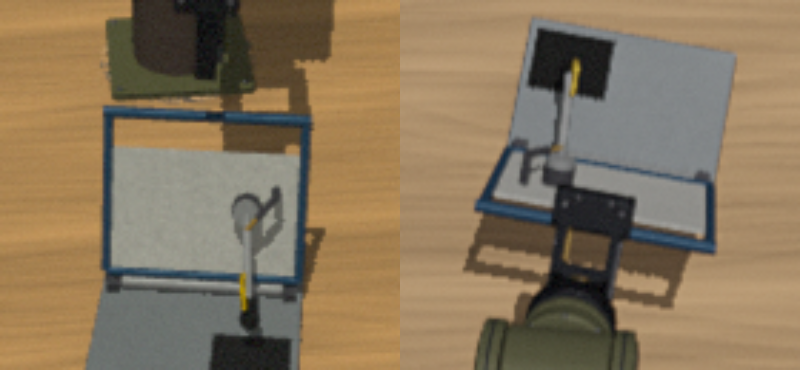

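>>> arm_command(translation=[[0.01, -0.002, -0.025], [0.018, -0.0035, -0.045], [0.0254, -0.005, -0.0655], [0.0254, -0.005, -0.0655], [0.0254, -0.005, -0.0655], [0.0254, -0.005, -0.0655]], rot=[[0, 0, 0], [0, 0, 0], [0, 0, 0], [0, 0, 0], [0, 0, 0], [0, 0, 0]], gripper=[1, 1, 1, 1, 0.5, 0.5])

```text
time_s: 9.4
position: [453.0, -0.7, 205.9]
orientation: [-0.532, 0.351, -0.425, 0.643]
ft_force: [-0.2, 0.6, -0.3]
width: 80.1
```

>>> arm_command(translation=[[0, 0, 0], [0, 0, 0], [0, 0, 0], [0, 0, 0], [0, 0, 0]], rot=[[0, 0, 0], [0, 0, 0], [0, 0, 0], [0, 0, 0], [0, 0, 0]], gripper=[0.2, 0, 0, 0, 0])

```text
time_s: 10.02
position: [452.2, -0.7, 204.1]
orientation: [-0.531, 0.352, -0.426, 0.642]
ft_force: [0.1, 0.2, -0.4]
width: 30.2
```

```bash
python3 - <<'E'
from h import *
s=state();print(s["position"],s["width"],s["ft_force"])
for i,n in enumerate(["scene","top"]):
    c=read_camera(n);x,y=[(322,190),(322,220)][i]
    print(n,place_of(c,"rail_mid")[:1],place_of(c,"leg_pedal")[:1])
    cv2.imwrite(f"pics/f{i}.png",cv2.resize(c["image"][y-65:y+65,x-70:x+70],(400,370)))
cv2.imwrite("pics/f.png",np.hstack([cv2.imread("pics/f0.png"),cv2.imread("pics/f1.png")]))
E
```

```text
[452.23172316  -0.67772465 204.11242406] 30.21155231815485 [ 0.0692857  0.1788356 -0.3941675]
scene [{'position': [451.2, 1.8, 211.9], 'score': 0.75}] [{'position': [614.7, 20.8, 86.5], 'score': 0.47}]
top [{'position': [452.5, 0.0, 211.6], 'score': 0.9}] [{'position': [615.1, 16.9, 87.6], 'score': 0.56}]
```

View pics/f.png

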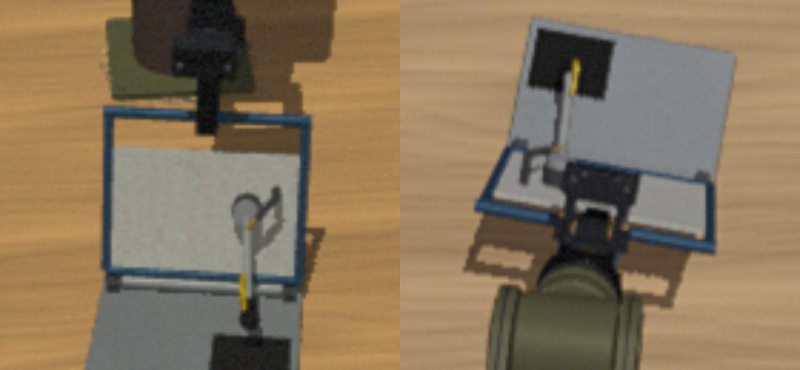

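Straddling the rail; keep closing.

>>> arm_command(translation=[[0, 0, 0], [0, 0, 0], [0, 0, 0]], rot=[[0, 0, 0], [0, 0, 0], [0, 0, 0]], gripper=[0, 0, 0])

```text
time_s: 10.7
position: [452.4, -0.7, 204.2]
orientation: [-0.531, 0.352, -0.426, 0.642]
ft_force: [2.3, -0.6, -0.5]
width: 13.2
```

```bash
python3 - <<'E'
from h import *
s=state();print(s["position"],s["width"],s["ft_force"],s["wrist_torque"])
c=read_camera("scene");print(place_of(c,"rail_mid")[:1]); s=state();print(s["position"],s["width"],s["ft_force"])
P=np.load("P.npy")
pp=s["position"]
for th in np.arange(-.4,.01,.05):
    d=s2w([0,0,P[2]],f2s([0,0,205-8],th)-f2s([0,0,205-8],-.4))[0]
    v=(th+.4)*s2w([0,0,P[2]],[-1,0,0])[0]
    print(round(th,2),(d/1000).round(4),v.round(4))
E
```

```text
[452.36473783  -0.6853198  204.1853601 ] 13.171323480259124 [ 2.26658495 -0.55833097 -0.53091135] [-0.13475853  0.0250502   0.03899553]
[{'position': [448.3, -1.5, 213.3], 'score': 0.76}]
[452.34284407  -0.67720509 204.17371021] 13.627420964925971 [ 2.22512631 -0.08873151 -0.55355196]
-0.4 [0. 0. 0.] [0. 0. 0.]
-0.35 [ 0.009  -0.0017  0.0036] [0.0093 0.0491 0.    ]
-0.3 [ 0.0182 -0.0034  0.0068] [0.0186 0.0982 0.    ]
-0.25 [ 0.0275 -0.0052  0.0094] [0.0279 0.1474 0.    ]
-0.2 [ 0.0369 -0.007   0.0116] [0.0373 0.1965 0.    ]
-0.15 [ 0.0464 -0.0088  0.0133] [0.0466 0.2456 0.    ]
-0.1 [ 0.056  -0.0106  0.0146] [0.0559 0.2947 0.    ]
-0.05 [ 0.0657 -0.0125  0.0153] [0.0652 0.3439 0.    ]
-0.0 [ 0.0754 -0.0143  0.0156] [0.0745 0.393  0.    ]
```

>>> arm_command(translation=[[0.0045, -0.0009, 0.0019], [0.009, -0.0017, 0.0036], [0.0182, -0.0034, 0.0068], [0.0275, -0.0052, 0.0094], [0.0369, -0.007, 0.0116], [0.0464, -0.0088, 0.0133], [0.056, -0.0106, 0.0146], [0.056, -0.0106, 0.0146]], rot=[[0.0047, 0.025, 0], [0.0093, 0.049, 0], [0.0186, 0.098, 0], [0.0279, 0.147, 0], [0.0373, 0.1965, 0], [0.0466, 0.2456, 0], [0.0559, 0.2947, 0], [0.0559, 0.2947, 0]], gripper=[0, 0, 0, 0, 0, 0, 0, 0])

```text
time_s: 11.8
position: [509.4, -11.2, 219.0]
orientation: [-0.472, 0.427, -0.518, 0.571]
ft_force: [-2.3, 1.9, 3.5]
width: 13.2
```

```bash
cat > m.py <<'E'
from h import *
import sys
P=np.load("P.npy")
s=state();Q=s["orientation"];M=R.from_quat(np.r_[Q[1:],Q[0]]).as_matrix()
print(s["position"],s["width"],s["ft_force"],s["wrist_torque"]); print("shift",s["position"]-[452.3,-.7,204.2]); print(M.round(3))
im=[]
for i,n in enumerate(["scene","top"]):
    c=read_camera(n);x,y=[(322,190),(322,200)][i]
    print(n,[ (l,np.round(d["position"],1),d["score"]) for l in ("rail_mid","leg_pedal","leg_hub","page_frame") for d in place_of(c,l)[:1]])
    im.append(cv2.resize(c["image"][y-65:y+65,x-70:x+70],(400,370)))
cv2.imwrite(f"pics/{sys.argv[1]}.png",np.hstack(im))
E
python3 m.py g
```

```text
[509.44461878 -11.19433677 218.98034025] 13.198032503235874 [-2.34074601  1.94524316  3.5381245 ] [0.26041403 0.54225005 0.09369526]
shift [ 57.14461878 -10.49433677  14.78034025]
[[-0.188  0.097  0.977]
 [-0.982 -0.018 -0.187]
 [-0.001 -0.995  0.099]]
scene [('rail_mid', array([508.5,  -9.8, 226.3]), 0.68), ('leg_pedal', array([632.3,  17.4,  61.2]), 0.68), ('leg_hub', array([553.5,  35.9, 122.2]), 0.81), ('page_frame', array([629.5,  19.1,  60.2]), 0.74)]
top [('rail_mid', array([ 4.508e+02, -4.613e+02, -1.000e-01]), 0.67), ('leg_hub', array([556.6,  31.6, 123.3]), 0.65)]
```

View pics/g.png

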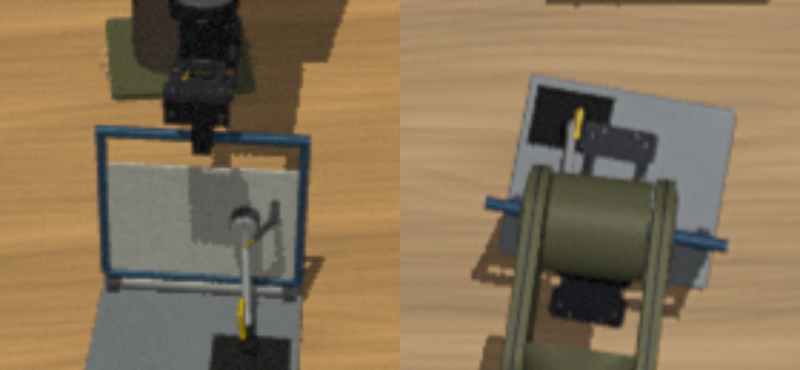

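>>> arm_command(translation=[[0.0049, -0.0009, 0.0004], [0.0097, -0.0019, 0.0007], [0.0097, -0.0019, 0.0007]], rot=[[0.0047, 0.025, 0], [0.0093, 0.049, 0], [0.0093, 0.049, 0]], gripper=[0, 0, 0])

```text
time_s: 12.68
position: [518.9, -13.0, 219.7]
orientation: [-0.462, 0.439, -0.532, 0.558]
ft_force: [-1.4, 5.1, 3.8]
width: 13.1
```

>>> arm_command(translation=[[0.0029, -0.0006, 0.0001], [0.0058, -0.0011, 0.0002], [0.0058, -0.0011, 0.0002], [0.0058, -0.0011, 0.0002]], rot=[[0.003, 0.015, 0], [0.0056, 0.0295, 0], [0.0056, 0.0295, 0], [0.0056, 0.0295, 0]], gripper=[0, 0, 0, 0])

```text
time_s: 13.18
position: [524.2, -13.9, 219.9]
orientation: [-0.455, 0.446, -0.54, 0.55]
ft_force: [-2.9, 4.8, 3.2]
width: 13.2
```

```bash
python3 m.py i
```

```text
[524.16747147 -13.93452613 219.90467552] 13.158576598542274 [-2.9318883   4.84262915  3.16875227] [0.77483981 0.52272484 0.12698864]
shift [ 71.86747147 -13.23452613  15.70467552]
[[-0.188  0.019  0.982]
 [-0.982 -0.003 -0.188]
 [-0.001 -1.     0.019]]
scene [('rail_mid', array([524.6, -17.8, 230.1]), 0.75), ('leg_pedal', array([636.3,  17.4,  55.5]), 0.67), ('leg_hub', array([560.2,  34.4, 121.8]), 0.64), ('page_frame', array([530.4, -13.8,  23.7]), 0.69)]
top [('leg_pedal', array([633.7,  13.2,  55.7]), 0.41), ('page_frame', array([ 450. , -461.9,   -1.8]), 0.31)]
```

View pics/i.png

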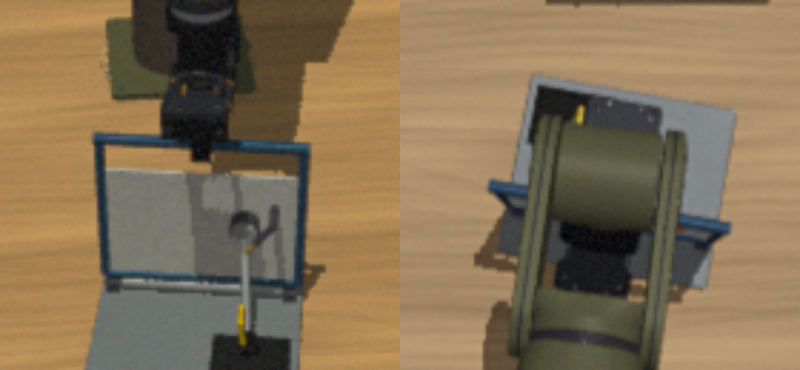

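>>> arm_command(translation=[[0.0014, -0.0003, 0], [0.0027, -0.0005, 0], [0.0027, -0.0005, 0], [0.0027, -0.0005, 0]], rot=[[0.0014, 0.007, 0], [0.0025, 0.0135, 0], [0.0025, 0.0135, 0], [0.0025, 0.0135, 0]], gripper=[0, 0, 0, 0])

```text
time_s: 14.18
position: [526.7, -14.4, 220.0]
orientation: [-0.452, 0.449, -0.544, 0.546]
ft_force: [-3.4, 6.4, 3.7]
width: 13.1
```

```bash
python3 m.py j; cat > fit.py <<'E'
from h import *
P=np.load("P.npy")
c=read_camera("scene")
def rows(img,xs):
    # weighted blue centroid of rail at columns xs
    out=[]
    for x in xs:
        col=img[:,x].astype(float); b=np.clip(col[:,0]-col[:,2]-15,0,None); b[:120]=0
        lo=120+np.argmax(b[120:]>5); seg=b[lo-1:lo+9]; out.append((seg*np.arange(lo-1,lo+9)).sum()/seg.sum())
    return np.array(out)
for nm,img,base in [("rest",cv2.imread("pics/scene0.png"),-.4),("now",c["image"],None)]:
    for xs in (range(295,308),range(342,352)):
        r=rows(img,xs)
        ths=np.linspace(-.45,.1,111); e=[]
        for t in ths:
            u=proj(c,s2w(P,f2s(np.c_[np.linspace(-118,118,50),np.zeros(50),np.full(50,205)],t))); o=np.argsort(u[:,0])
            e.append((np.interp(list(xs),u[o,0],u[o,1])-r).mean())
        e=np.array(e); i=np.argmin(abs(e)); print(nm,r.mean().round(2),"theta",ths[i].round(3),"pix/rad",((e[-1]-e[0])/.55).round(1))
E
python3 fit.py
```

```text
[526.71802807 -14.40439036 219.95378156] 13.12374728732675 [-3.3500016   6.35011521  3.73882807] [0.77618481 0.61981666 0.05792723]
shift [ 74.41802807 -13.70439036  15.75378156]
[[-0.188  0.005  0.982]
 [-0.982 -0.    -0.188]
 [-0.001 -1.     0.005]]
scene [('rail_mid', array([526.4, -14.5, 230.5]), 0.82), ('leg_pedal', array([636.1,  19.3,  52.4]), 0.59), ('leg_hub', array([558.4,  34.8, 118.3]), 0.46), ('page_frame', array([532.5, -13.5,  23.9]), 0.64)]
top [('leg_pedal', array([ 450.5, -463.4,   -3.3]), 0.66), ('page_frame', array([ 670.8, -423.2,    2. ]), 0.61)]
rest 164.05 theta -0.395 pix/rad 27.8
rest 166.25 theta -0.415 pix/rad 27.9
now 174.16 theta -0.01 pix/rad 27.8
now 176.42 theta -0.015 pix/rad 27.9
```

View pics/j.png

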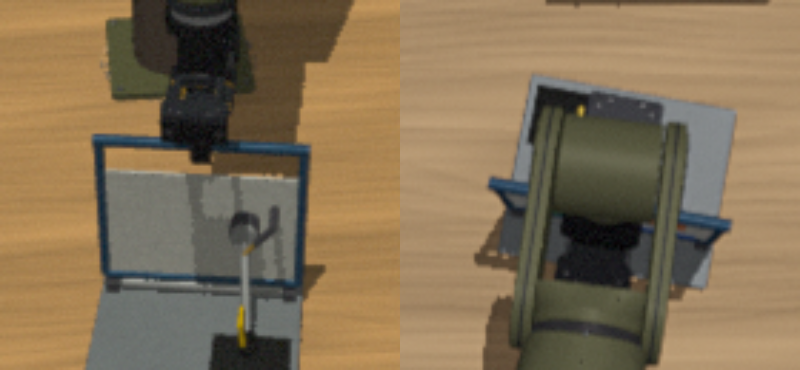

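```bash
python3 -c "
from workcell import *
s=state();print(s['position'],s['ft_force'],s['width'],s['time_s']);print(finish_job())"
```

```text
[526.67352863 -14.41372234 219.94505279] [-3.24959128  4.7794753   4.53736061] 13.33598227775104 14.725
the job is handed in; nothing more can be done
None
```

The page frame is standing upright with the leg down, and the gripper was still holding it when I handed the job in at 14.7 s; no verdict was reported.

- **Leg:** I pressed the yellow pedal down with the closed fingertips at about 3 N until the leg snapped over centre, then lifted away. The pictures then showed it staying down by itself. The pedal was about 1–2 mm from where it should be at the 1.95 rad stop.
- **Frame:** I pinched the middle of the top rail and swung it up along its arc.
- **Angle:** The arm's displacement from the -0.40 rad rest stop puts the frame at about -0.005 rad. Fitting the rail line in the scene picture gives -0.010 to -0.015 rad, or about -0.008 rad once corrected by the same fit of the frame at rest. Both readings put it just short of upright, not past it.
- **Foot and grip:** The last scene picture has the leg's foot end at the black landing patch. The squeeze of the foot was inferred from the angle, not measured directly. The jaws read 13 mm on the 14 mm rail. The last tool force reading was (-3.2, 4.8, 4.5) N, with the 4.8 N acting mostly along the rail.
- **Failed checks:** In the last top picture the arm hid the frame, so the networks' reports from that view were wrong and I did not use them.

I did not touch the other things on the table.

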